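# Mist the handle, then hold the incubator lid at the set angle

### The arm

A 7-joint arm with a two-finger parallel gripper is mounted at the origin on the work surface. World frame = base frame: x ahead of the robot, y to its left, z up, the work surface at z = 0. Lengths are in mm, angles in rad, forces in N, time in s.
With the tool pointing down it reaches from about 400 to 850 mm from the base axis. Payload 4.4 kg.
Tool frame: the origin (TCP) lies at the very end of the fingers, on their centre line; the grasp point (between the pads) lies 19 mm behind it (grasp_offset is the distance from the TCP to the grasp point, in mm); z points along the fingers, y is the line along which they close (so a half turn about z gives the same grasp; the last joint's range is limited). The gripper opens to 94 mm and grips with 3 to 60 N. Pads are 16 mm wide; open, the fingers measure 119 mm over their backs; the gripper's body (75 mm by 177 mm) begins 78 mm behind the grasp point.
Start: joints at [-1.291, 0.628, 0.038, 1.517, -0.027, 0.996, -0.02], TCP at [220.293, 611.546, 205.478] pointing down, gripper open.
Joint ranges: [-3.06, 3.06], [-0.37, 2.12], [-1.25, 1.32], [0.18, 2.47], [-1.1, 4.24], [0.23, 1.98], [-2.94, 2.94]. Speed limits (rad/s): [2.57, 2.57, 3.14, 3.14, 3.14, 3.14, 3.14].

### API

Orientations are given as [roll, pitch, yaw] about the fixed x, y, z axes, in that order (R = Rz(yaw) Ry(pitch) Rx(roll)).
In Python, from bench import get_state, capture, hand_in, find_in, grasp_offset gives the robot as it stands.
- The arm moves only by the tool step_arm, never from a script. Its argument "plan" is a list of rows, each an object with "travel": the shift along the world's x, y, z in m, a list of three; "roll": the turn about the world's z in degrees. A call has 1 to 10 rows; each row is the pose to reach, as a shift and turn from the pose commanded when the call began; what a row does not reach only later rows make up. A row lasts 1/8 s, in which the tool goes at most 62.5 mm and 10.7 degrees, less where a joint would pass 70% of its speed; a pose out of reach is approached as far as the arm can. A call with a gripper value outside its range is refused whole. "fingers" is the closure, from -1 (fully open) to 1 (shut), set as the call begins (left out, the last holds). The fingers move at their own pace and stop on an object; "newtons" is the grip in N (left out, the last holds). Time passes only in rows, so rows that repeat a pose let the fingers close. It gives the time, the measured TCP pose, the force, the opening and the grip force at its end, in the units of the state.
- get_state(): the state, without advancing time (a new reading comes with each control period).
- capture(name): name is "scene" or "top" or "wrist"; returns a dict with "img" (384x512x3 uint8, red, green, blue), "camera_matrix" (3x3 intrinsics, pixels), "k1" (the pictures are not rectified: a ray, as slopes to the right and down, at radius r is drawn at 1 + k1 r^2 times it, then the intrinsics apply), "extrinsics" (4x4, takes a point from camera to world coordinates). Camera axes: x right, y down, z forward; pixel columns grow to the right and rows downward; lengths in mm; the calibration is good to about 2 mm. A picture is of the moment at which its call begins. There is no depth.
- hand_in(): hands the job in; it is judged then, once.
Trained networks look in the newest picture that a camera, given by its name, has taken for a name from the list of things; names that differ only in an ending like _2 or _b are one class to them, and where a whole thing is asked for, a point or a joint stands for the part that bears it (a point fixed in the world has none). Each returns a list of dicts, best first, with "conf" (0 to 1); they miss things now and then, are a little off and sometimes report something else, mostly with a low value. They report only what shows in the picture. A call takes as long as a camera call. They do not tell look-alikes from the thing itself.
- find_in(camera, name): "position" ([row, column] in pixels, amid what is visible of it).
The state is a dict: "time_s": time; "qpos": joint angles; "joint_vel": joint speeds; "tau": joint torques, N m; "tool_pos": TCP position; "tool_rot": TCP orientation; "wrist_force": force on the tool from outside, world axes, zero at the start; "wrist_torque": the same for the moment, N m; "width": finger opening in mm; "gripper_force": force on a finger pad.
Only numpy, scipy, OpenCV 4.12 (cv2) and the standard library are available. Lean on these libraries where they do the work, as an engineer would, in place of code of your own. Each camera call takes 0.05 s, during which the arm holds its last target. There are 200 camera calls.

### The job

Before handling the block incubator, give its lid handle a shot of disinfectant: with the lid still closed, press the mist bottle's nozzle cap fully down and let it come back up. Then swing the lid up by its bar handle until it is in line with the steel pointer at its side, without shifting the pointer, and finish while still holding the lid there, still, for inspection of the tubes (it falls shut if let go). Leave the other things on the bench where they stand.

Things in the scene. Friction and masses are not known exactly. Their poses are not given: they have to be found in the camera images.
- cap_top (a point): Centre of the top face of the sprung round nozzle cap (32 mm across, 18 mm tall, with a 4 mm radius, 12 mm long spray stub at its side near the top, roughly towards the incubator) of the disinfectant mist bottle. The cap top stands 194 mm above the bench on a white bottle 62 mm across, which is fixed in a 80 mm square, 12 mm thick steel foot. It is one of two bottles left of the incubator; the other is an ordinary screw-capped amber bottle. Site z axis up.
- cap (a joint): Travel of the nozzle cap, m: 0 up, 0.008 fully down against its stop. Spring: about 2 N to start moving, 6 N at the stop; it comes back up by itself.
- incubator: Tube-block incubator, fixed: white box 170 mm deep (its x), 220 mm wide (its y), 100 mm high; origin at the centre of its underside; its x axis points from its front (with display, towards the robot) to its back. Its lid is hinged along the back top edge.
- lid_hinge (a point): Point on the lid's hinge axis, mid-width: 80 mm behind the incubator's centre and 108 mm above the bench. The hinge axis runs along the incubator's y.
- lid_bar (a point): Centre of the lid's handle, a round steel bar 12 mm thick and 110 mm long along the incubator's y, carried on two 10 mm stems (at 50 mm either side of the centre), its centre line 43 mm in front of the lid's front edge, in the plane of the lid, 210 mm from the hinge axis. The lid is a grey slab 168 x 220 x 14 mm. Closed, the bar is 108 mm above the bench, with nothing under it. Site x axis: along the lid from bar to hinge; y along the bar.
- lid (a joint): Lid angle, rad: 0 closed (level), growing as the bar edge swings up and away from the robot; limit 1.7. The lid weighs about 0.3 to 0.6 kg and falls shut when let go; the hinge is free.
- pointer_tip (a point): Free end of the steel pointer, a straight bar 165 mm long, 10 mm wide, 5 mm thick that turns about the lid's hinge axis, just outside the lid's right-hand (-y) side, beside a round aluminium scale disc. It stays where it has been set. Site x axis: from the tip along the pointer towards the hinge.
- pointer (a joint): Angle of the pointer, rad, counted like the lid angle: 0 level; the lid is in line with the pointer when both values are equal. Between 0.5 and 1.0 at the start.
- reagent: Bystander: loose amber bottle with a plain black screw cap, 64 mm across, 145 mm tall; origin under its centre.
- blue_rack: Bystander: blue tube rack with capped glass tubes, 240 x 100 mm, 154 mm tall; origin under its centre.
- red_rack: Bystander: red tube rack with capped glass tubes, 240 x 100 mm, 154 mm tall; origin under its centre.
- tip_box: Bystander: pipette tip box, 80 x 120 mm, 62 mm tall; origin under its centre.
- dishes: Bystander: stack of three round dishes, 92 mm across, 36 mm tall; origin under its centre.
- beaker: Bystander: glass beaker, 64 mm across, 75 mm tall; origin under its centre.
- marker: Bystander: marker pen lying flat, 100 mm long, 15 mm thick; origin under its centre.
Mind the look-alikes: they are no part of the job. Leave any purple look-alike of the part that bears cap_top alone.

How it is judged (in metres and radians):
On the way, in this order (a step that is already met when the one before it is completed fails the run):
1. the nozzle cap is pressed fully down while the lid is closed (value of joint cap above 0.006 m and value of joint lid below 0.06 rad), for 0.05 s.
2. the nozzle cap has come back up, the lid still closed (value of joint cap below 0.002 m and value of joint lid below 0.06 rad), for 0.05 s.
At the end, for the whole second after the job is handed in: The robot still holds the lid, at rest, within 0.1 rad (about 6 degrees) of the pointer's angle; the pointer tip is within 12 mm of where it was set; the nozzle cap is up; no bystander has moved more than 30 mm (angle between the x axis of lid_bar and the x axis of pointer_tip, either way round below 0.1 rad and value of joint lid above 0.35 rad and velocity of joint lid between -0.08 and 0.08 rad/s and contact force between any of the fingers, the arm and lid above 0.5 N and value of joint cap below 0.002 m and distance of pointer_tip from where it was at the start of the episode below 0.012 m and distance of each of reagent, blue_rack, red_rack, tip_box, dishes, beaker, marker from where it was at the start of the episode below 0.03 m); the arm keeps its last pose, push and grip.
It fails at once if the pointer is shifted (tip by more than 12 mm) (distance of pointer_tip from where it was at the start of the episode above 0.012 m).
It fails at once if a bystander is moved by more than 30 mm (distance of any of reagent, blue_rack, red_rack, tip_box, dishes, beaker, marker from where it was at the start of the episode above 0.03 m).
It also fails if it takes over 51 s, if anything falls off the work surface, if the arm or the gripper's body presses on something with over 40 N, if the wrist force passes 120 N, or if a joint passes its speed limit or range.

## Working session

There is one attempt and no reset: what is moved stays moved. The work goes in short steps, Python scripts to look and compute and a tool call to move; the robot and the scene stay as the last step left them, time stands still between calls to the robot, and variables do not carry over. Pictures are saved under pics/ and viewed, at most 10 in all, crops included, and the job is handed in when it is done.

Besides the shell and the picture viewer there is one more tool, called after ">>>" as name([rows], argument=value, ...), one row to a line, values as JSON. step_arm: Moves the arm, as the interface text tells. Its arguments: {"type":"object","properties":{"plan":{"type":"array","items":{"type":"object","properties":{"travel":{"type":"array","items":{"type":"number"}},"roll":{"type":"number"}}}},"fingers":{"type":"number"},"newtons":{"type":"number"}},"required":["plan"]}

```bash
mkdir -p pics; cat > h.py <<'E'
from bench import *
import numpy as np, cv2
def ray(c,rc):
    K=np.array(c["camera_matrix"]);E=np.array(c["extrinsics"])
    d=np.array([(rc[1]-K[0,2])/K[0,0],(rc[0]-K[1,2])/K[1,1]]);u=d.copy()
    for _ in range(20): u=d/(1+c["k1"]*(u@u))
    v=E[:3,:3]@np.array([u[0],u[1],1]);return E[:3,3],v/np.linalg.norm(v)
def atz(c,rc,z):
    o,v=ray(c,rc);return o+v*(z-o[2])/v[2]
def proj(c,p):
    K=np.array(c["camera_matrix"]);E=np.array(c["extrinsics"])
    q=E[:3,:3].T@(np.array(p)-E[:3,3]);u=q[:2]/q[2];u=u*(1+c["k1"]*(u@u));return np.array([u[1]*K[1,1]+K[1,2],u[0]*K[0,0]+K[0,2]])
def tri(obs):
    A=np.zeros((3,3));b=np.zeros(3)
    for o,v in obs:
        P=np.eye(3)-np.outer(v,v);A+=P;b+=P@o
    x=np.linalg.solve(A,b);return x,[np.linalg.norm((np.eye(3)-np.outer(v,v))@(x-o)) for o,v in obs]
E
python3 - <<'E'
from h import *
np.set_printoptions(precision=1,suppress=True)
hz=dict(cap_top=194,lid_hinge=108,lid_bar=108,pointer_tip=190,incubator=60,reagent=80,blue_rack=100,red_rack=100,tip_box=40,dishes=20,beaker=40,marker=8)
for n in ["scene","top"]:
    c=capture(n);cv2.imwrite(f"pics/{n}0.png",c["img"][:,:,::-1])
    print(n,np.array(c["extrinsics"])[:3,3])
    for k,z in hz.items():
        for d in find_in(n,k)[:3]: print(k,round(d["conf"],2),np.array(d["position"]),atz(c,d["position"],z))
print(get_state())
E
```

```text
scene [1981.1   92.4 1131.9]
cap_top 0.53 [214.5 282.8] [718.9  99.6 194. ]
cap_top 0.42 [197.3 323. ] [611.6 237.2 194. ]
lid_hinge 0.93 [216.5 226.2] [ 626.7 -101.   108. ]
lid_bar 0.93 [213.7 224.1] [ 610.5 -110.4  108. ]
pointer_tip 0.58 [226.2 187.3] [ 794.2 -204.5  190. ]
incubator 0.74 [197.8 321.8] [419.7 253.   60. ]
incubator 0.69 [213.4 226.9] [ 543.7 -109.6   60. ]
reagent 0.65 [196.5 320.9] [440.1 246.9  80. ]
blue_rack 0.88 [232.1 380.9] [676.8 443.9 100. ]
blue_rack 0.49 [227.  131.5] [ 698.4 -431.5  100. ]
red_rack 0.6 [196.3 170.5] [ 500.6 -331.1  100. ]
tip_box 0.94 [196.3 167.5] [ 415.2 -368.1   40. ]
tip_box 0.59 [213.6 224.8] [ 518.6 -121.3   40. ]
dishes 0.68 [194.4 210.1] [ 362.8 -201.4   20. ]
beaker 0.66 [200.3 282.4] [417.1  97.7  40. ]
beaker 0.59 [212.7 223.6] [ 513.1 -126.5   40. ]
top [ 477.6   -5.4 1281.8]
cap_top 0.69 [122.6 217.2] [706.1 102.  194. ]
cap_top 0.64 [165.1 170.7] [584.3 228.5 194. ]
lid_hinge 0.58 [170.  294.3] [ 585.7 -123.9  108. ]
pointer_tip 0.59 [153.7 334.7] [ 626.5 -228.3  190. ]
incubator 0.76 [163.8 289.5] [ 609.1 -113.5   60. ]
[... 481 characters left out ...]
119.4   40. ]
dishes 0.58 [235.5 314.5] [ 385.2 -201.3   20. ]
dishes 0.48 [161.9 170.5] [611.7 266.9  20. ]
beaker 0.54 [233.  215.5] [388.1 113.4  40. ]
beaker 0.48 [220.6 172.2] [423.7 251.5  40. ]
marker 0.7 [229.7 278.4] [400.9 -86.1   8. ]
marker 0.44 [236.  215.2] [376.1 117.2   8. ]
{'time_s': 1.3, 'qpos': array([-1.3,  0.6,  0. ,  1.5, -0. ,  1. , -0. ]), 'joint_vel': array([ 0.,  0.,  0.,  0.,  0., -0.,  0.]), 'tau': array([  0. , -55. ,   1.1, -18.7,  -0.1,   0. ,   0. ]), 'tool_pos': array([220.3, 611.6, 205.5]), 'tool_rot': array([ 3.1, -0. ,  2.8]), 'wrist_force': array([ 0.6, -0.8, -0.6]), 'wrist_torque': array([ 0.,  0., -0.]), 'gripper_force': 0.0, 'width': 94.3077164836759}
```

View pics/scene0.png

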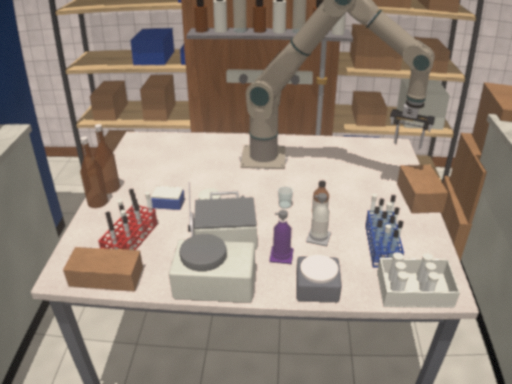

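View pics/top0.png

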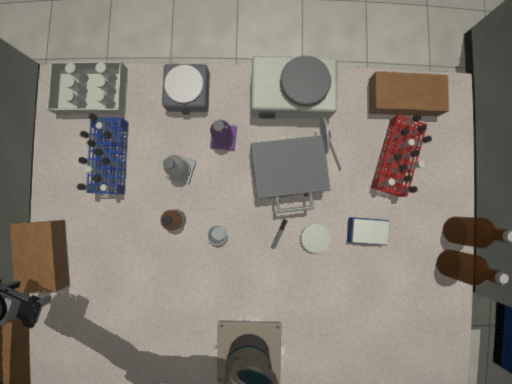

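Scene: the white mist bottle is at about (row 215, col 320), with amber reagent behind it and the purple look-alike at (240, 283). Top: mist cap near (165, 171), purple bottle near (130, 222), lid centred (167, 290), bar near (210, 294), and pointer running from (122, 323) to (168, 339).

```bash
python3 - <<'E'
import cv2,numpy as np
a=cv2.imread("pics/top0.png");s=cv2.imread("pics/scene0.png")
A=cv2.resize(a[110:225,240:350],None,fx=5,fy=5,interpolation=cv2.INTER_CUBIC)
B=cv2.resize(a[140:240,145:195],None,fx=5,fy=5,interpolation=cv2.INTER_CUBIC)
o=np.zeros((575,800,3),np.uint8);o[:,:550]=A;o[:500,550:800]=B
cv2.imwrite("pics/crop1.png",o)
E
```

```text
(no output)
```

View pics/crop1.png

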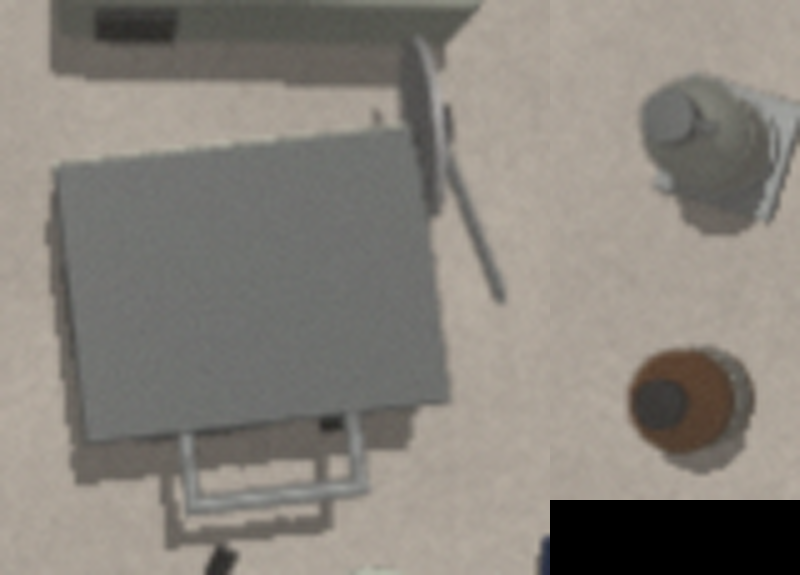

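```bash
python3 - <<'E'
from h import *
from scipy.optimize import least_squares
np.set_printoptions(precision=2,suppress=True)
c=capture("top")
print("cap",atz(c,[163.6,169.4],194))
f=lambda u,v:np.array([110+v/5-.4,240+u/5-.4])
obs=[(f(88,440),-87,110,115),(f(448,402),-87,-110,115),(f(408,127),81,-110,115),(f(60,165),81,110,115),(f(192,508),-130,52,110),(f(362,487),-130,-52,110)]
def W(p,x,y,z):
    C,S=np.cos(p[2]),np.sin(p[2]);return np.array([p[0]+C*x-S*y,p[1]+S*x+C*y,z])
r=least_squares(lambda p:np.concatenate([proj(c,W(p,x,y,z))-o for o,x,y,z in obs]),[600,-115,0],loss="soft_l1")
p=r.x;print("pose",p,r.fun)
print("bar",W(p,-130,0,108),"hinge",W(p,80,0,108))
tip=f(500,300)
def T(a,yy):return W(p,80-165*np.cos(a),yy,108+165*np.sin(a))
q=least_squares(lambda v:proj(c,T(v[0],v[1]))-tip,[.75,-125]);print("pointer",q.x,T(*q.x))
s=capture("scene");print("scene tip px",proj(s,T(*q.x)),"lidbar",proj(s,W(p,-130,0,108)))
E
```

```text
cap [588.42 232.3  194.  ]
pose [ 598.69 -110.28    0.13] [ 0.96 -0.67  0.27  0.88 -0.43  2.05 -0.09 -1.36 -0.4  -0.45 -0.14  0.24]
bar [ 469.83 -127.51  108.  ] hinge [677.98 -99.67 108.  ]
pointer [   0.79 -120.85] [ 578.82 -234.86  225.13]
scene tip px [180.5  188.86] lidbar [191.74 223.92]
```

>>> step_arm([
  {"travel": [0.0, 0.0, 0.06], "roll": 0},
  {"travel": [0.04, -0.04, 0.09], "roll": -5},
  {"travel": [0.08, -0.08, 0.09], "roll": -12},
  {"travel": [0.12, -0.12, 0.09], "roll": -20},
  {"travel": [0.16, -0.16, 0.09], "roll": -28},
  {"travel": [0.2, -0.2, 0.09], "roll": -36},
  {"travel": [0.24, -0.24, 0.09], "roll": -44},
  {"travel": [0.28, -0.29, 0.09], "roll": -52},
  {"travel": [0.33, -0.34, 0.09], "roll": -58},
  {"travel": [0.368, -0.38, 0.09], "roll": -60},
], fingers=1, newtons=20)

```text
time_s: 2.65
tool_pos: [587.8, 232.1, 295.7]
tool_rot: [3.141, -0.0, 1.748]
wrist_force: [-0.3, 0.6, -0.4]
width: 0.5
gripper_force: 0.0
```

>>> step_arm([
  {"travel": [0, 0, 0], "roll": 0},
  {"travel": [0, 0, 0], "roll": 0},
  {"travel": [0, 0, 0], "roll": 0},
])

```text
time_s: 3.02
tool_pos: [585.5, 235.4, 295.4]
tool_rot: [-3.141, -0.001, 1.752]
wrist_force: [0.1, 0.0, 0.4]
width: 0.5
gripper_force: 0.0
```

```bash
python3 - <<'E'
from h import *
np.set_printoptions(precision=2,suppress=True)
s=get_state();print(s["time_s"],s["tool_pos"],s["tool_rot"],s["wrist_force"],s["width"])
c=capture("wrist");cv2.imwrite("pics/w1.png",c["img"][:,:,::-1]);print(np.array(c["extrinsics"])[:3,3])
print("tcp px",proj(c,s["tool_pos"]),"pred cap",proj(c,[588,232,194]))
for k,z in dict(cap_top=194,lid_bar=108).items():
    for d in find_in("wrist",k): print(k,d["conf"],d["position"],atz(c,d["position"],z))
E
```

```text
3.025 [585.48 235.35 295.42] [-3.14 -0.    1.75] [0.1  0.05 0.43] 0.47722957285955847
[573.02 298.78 474.15]
tcp px [227.52 258.74] pred cap [195.85 260.14]
cap_top 0.59 [190.8, 264.1] [590.9 237.7 194. ]
```

View pics/w1.png

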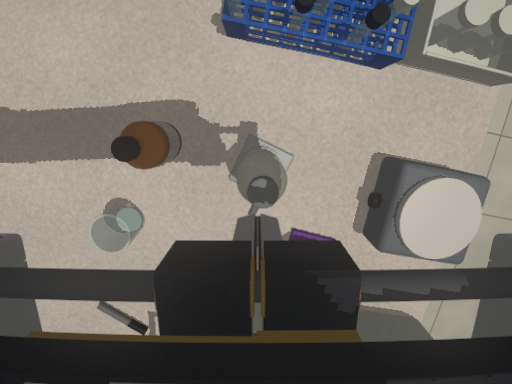

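The wrist view shows the mist cap at about (190, 263), which gives (590, 237). That agrees with the top view within 4 mm. Purple peeks out at (237, 312), clear of the tool.

>>> step_arm([
  {"travel": [0.004, 0.0, -0.04], "roll": 0},
  {"travel": [0.004, 0.0, -0.08], "roll": 0},
  {"travel": [0.004, 0, -0.095], "roll": 0},
  {"travel": [0.004, 0, -0.095], "roll": 0},
])

```text
time_s: 3.68
tool_pos: [590.2, 233.6, 200.2]
tool_rot: [-3.14, 0.0, 1.749]
wrist_force: [-0.5, 0.0, -0.2]
width: 0.6
gripper_force: 0.0
```

```bash
python3 - <<'E'
from h import *
c=capture("wrist");a=c["img"][100:300,150:370,::-1]
cv2.imwrite("pics/w2.png",cv2.resize(a,None,fx=2.5,fy=2.5));s=get_state();print(s["tool_pos"],s["wrist_force"],proj(c,s["tool_pos"]),proj(c,[590,236,194]))
E
```

```text
[591.14283568 233.70204575 201.33679082] [ 0.59498436 -0.48654778  0.08520075] [228.2753652  260.21353871] [220.93424129 259.03298519]
```

View pics/w2.png

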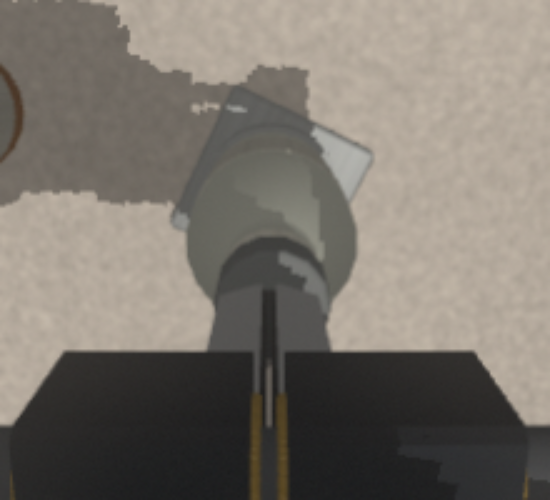

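The cap's far edge is at about row 195 and its width spans columns 237–281, so its centre is about (590, 238). I'll shift +4 mm in y and press.

>>> step_arm([
  {"travel": [0, 0.004, 0.0], "roll": 0},
  {"travel": [0, 0.004, -0.005], "roll": 0},
  {"travel": [0, 0.004, -0.01], "roll": 0},
  {"travel": [0, 0.004, -0.014], "roll": 0},
  {"travel": [0, 0.004, -0.016], "roll": 0},
  {"travel": [0, 0.004, -0.016], "roll": 0},
])

```text
time_s: 4.47
tool_pos: [591.3, 237.9, 186.2]
tool_rot: [3.14, -0.001, 1.749]
wrist_force: [-2.1, 1.1, 11.3]
width: 0.8
gripper_force: 5.7
```

The force is 11 N at z = 186, so the cap is on its stop. I'll hold briefly, then release.

>>> step_arm([
  {"travel": [0, 0, -0.002], "roll": 0},
  {"travel": [0, 0, -0.002], "roll": 0},
  {"travel": [0, 0, -0.002], "roll": 0},
  {"travel": [0, 0, 0.01], "roll": 0},
  {"travel": [0, 0, 0.025], "roll": 0},
  {"travel": [0, 0, 0.06], "roll": 0},
  {"travel": [0, 0, 0.09], "roll": 0},
])

```text
time_s: 5.35
tool_pos: [590.3, 236.6, 275.3]
tool_rot: [-3.14, 0.001, 1.748]
wrist_force: [0.7, 0.5, -0.4]
width: 0.1
gripper_force: 0.0
```

```bash
python3 - <<'E'
from h import *
np.set_printoptions(precision=2,suppress=True)
s=get_state();print(s["time_s"],s["tool_pos"],s["tool_rot"],s["wrist_force"])
E
```

```text
5.35 [590.33 236.64 275.26] [-3.14  0.    1.75] [ 0.65  0.54 -0.39]
```

>>> step_arm([
  {"travel": [-0.01, -0.04, 0], "roll": 0},
  {"travel": [-0.03, -0.09, 0], "roll": 0},
  {"travel": [-0.05, -0.14, 0], "roll": 0},
  {"travel": [-0.066, -0.19, 0], "roll": -1},
  {"travel": [-0.082, -0.24, 0], "roll": -2},
  {"travel": [-0.1, -0.29, 0], "roll": -3},
  {"travel": [-0.11, -0.33, -0.01], "roll": -3},
  {"travel": [-0.12, -0.364, -0.03], "roll": -3},
  {"travel": [-0.12, -0.364, -0.05], "roll": -3},
  {"travel": [-0.12, -0.364, -0.05], "roll": -3},
], fingers=0.1)

```text
time_s: 6.6
tool_pos: [469.0, -126.8, 223.4]
tool_rot: [-3.138, -0.001, 1.695]
wrist_force: [-0.4, 0.2, 0.4]
width: 42.5
gripper_force: 0.0
```

```bash
python3 - <<'E'
from h import *
np.set_printoptions(precision=2,suppress=True)
s=get_state();print(s["time_s"],s["tool_pos"],s["tool_rot"],s["width"])
c=capture("wrist");cv2.imwrite("pics/w3.png",c["img"][:,:,::-1])
print("pred bar",proj(c,[470,-127.5,108]),[proj(c,[470-.13*t,-127.5+t,108]) for t in(-55,55)])
for d in find_in("wrist","lid_bar"): print(d,atz(c,d["position"],108))
t=capture("top");cv2.imwrite("pics/t3.png",t["img"][:,:,::-1])
E
```

```text
6.6 [ 469.04 -126.82  223.41] [-3.14 -0.    1.69] 42.502383047249815
pred bar [189.71 259.35] [array([240.2 , 259.62]), array([134.89, 259.06])]
{'position': [158.7, 380.4], 'conf': 0.67} [587.69 -80.5  108.  ]
```

View pics/w3.png

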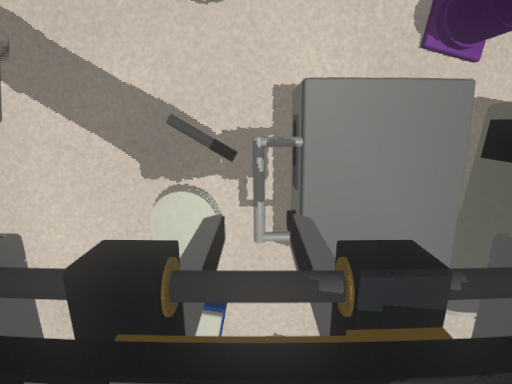

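The bar spans rows 137–243 at column 259, which matches the prediction (135–240, 259). I'll descend and grip.

>>> step_arm([
  {"travel": [0, 0, -0.03], "roll": 0},
  {"travel": [0, 0, -0.06], "roll": 0},
  {"travel": [0, 0, -0.09], "roll": 0},
  {"travel": [0, 0, -0.11], "roll": 0},
  {"travel": [0, 0, -0.125], "roll": 0},
  {"travel": [0, 0, -0.13], "roll": 0},
  {"travel": [0, 0, -0.13], "roll": 0},
])

```text
time_s: 7.62
tool_pos: [471.0, -126.7, 94.7]
tool_rot: [3.141, 0.0, 1.696]
wrist_force: [-0.2, -1.1, 0.5]
width: 42.0
gripper_force: 0.0
```

>>> step_arm([
  {"travel": [0, 0, 0], "roll": 0},
  {"travel": [0, 0, 0], "roll": 0},
  {"travel": [0, 0, 0], "roll": 0},
  {"travel": [0, 0, 0], "roll": 0},
  {"travel": [0, 0, 0], "roll": 0},
], fingers=1, newtons=25)

```text
time_s: 8.25
tool_pos: [470.2, -126.7, 94.7]
tool_rot: [-3.141, -0.0, 1.696]
wrist_force: [-2.8, 0.3, 5.5]
width: 11.1
gripper_force: 25.0
```

>>> step_arm([
  {"travel": [0, 0, 0.0105], "roll": 0},
  {"travel": [0.001, 0, 0.021], "roll": 0},
  {"travel": [0.0024, 0.0003, 0.0314], "roll": 0},
  {"travel": [0.0042, 0.0006, 0.0417], "roll": 0},
  {"travel": [0.0064, 0.0009, 0.052], "roll": 0},
  {"travel": [0.0093, 0.0012, 0.062], "roll": 0},
  {"travel": [0.0127, 0.0017, 0.072], "roll": 0},
  {"travel": [0.0165, 0.0022, 0.0818], "roll": 0},
  {"travel": [0.0165, 0.0022, 0.0818], "roll": 0},
])

```text
time_s: 9.38
tool_pos: [485.9, -124.6, 177.0]
tool_rot: [-3.139, -0.001, 1.696]
wrist_force: [-7.1, -1.4, 0.3]
width: 11.2
gripper_force: 25.0
```

>>> step_arm([
  {"travel": [0.0043, 0.0006, 0.0095], "roll": 0},
  {"travel": [0.009, 0.0012, 0.019], "roll": 0},
  {"travel": [0.0143, 0.0019, 0.028], "roll": 0},
  {"travel": [0.02, 0.0026, 0.0368], "roll": 0},
  {"travel": [0.026, 0.0034, 0.0453], "roll": 0},
  {"travel": [0.0325, 0.0043, 0.0535], "roll": 0},
  {"travel": [0.0393, 0.0052, 0.0613], "roll": 0},
  {"travel": [0.0393, 0.0052, 0.0613], "roll": 0},
  {"travel": [0.0393, 0.0052, 0.0613], "roll": 0},
])

```text
time_s: 10.5
tool_pos: [522.8, -119.6, 238.3]
tool_rot: [-3.135, -0.002, 1.695]
wrist_force: [-11.7, -1.8, 7.4]
width: 11.0
gripper_force: 25.0
```

```bash
python3 - <<'E'
from h import *
np.set_printoptions(precision=2,suppress=True)
s=get_state();p=s["tool_pos"];print(s["time_s"],p,s["wrist_force"],s["width"])
print("angle from z",np.arcsin((p[2]+13.3-108)/210))
o=[]
for n,(r0,r1,c0,c1) in dict(scene=(150,270,160,270),top=(100,220,240,350)).items():
    c=capture(n);o.append(cv2.resize(c["img"][r0:r1,c0:c1,::-1],(400,436),interpolation=cv2.INTER_CUBIC))
cv2.imwrite("pics/both.png",np.hstack(o))
E
```

```text
10.5 [ 522.78 -119.6   238.28] [-11.69  -1.81   7.37] 10.952561612259926
angle from z 0.7528524221813474
```

View pics/both.png

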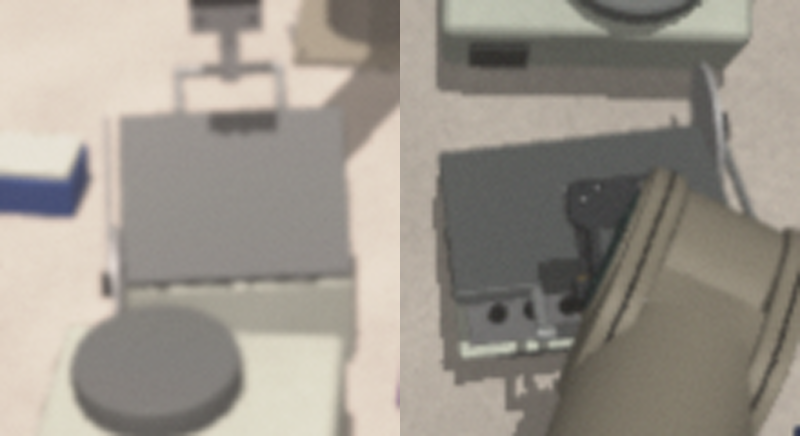

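The scene crop shows the lid nearly face-on, with the pointer at its left side (tip about (118, 108) in the crop) and the lid's far corner at the same height. The top crop hides the tip behind the arm. To pin down the pointer angle I'll overlay model pointers on the first top picture.

```bash
python3 - <<'E'
from h import *
c=capture("top");a=cv2.imread("pics/top0.png")[110:185,310:360]
p=[598.7,-110.3,.13]
def W(x,y,z):
    C,S=np.cos(p[2]),np.sin(p[2]);return [p[0]+C*x-S*y,p[1]+S*x+C*y,z]
ims=[]
for ang in (None,.7,.8,.9):
    A=cv2.resize(a,None,fx=4*1,fy=4*1,interpolation=cv2.INTER_CUBIC);A=cv2.resize(A,(200,580))
    if ang:
        q=[]
        for L,n in((165,5),(165,-5),(40,-5),(40,5)):
            r=proj(c,W(80-L*np.cos(ang)+n*np.sin(ang),-121,108+L*np.sin(ang)+n*np.cos(ang)))
            q.append([(r[1]+.5-310)*4,(r[0]+.5-110)*580/75])
        cv2.polylines(A,[np.int32(q)],True,(0,0,255),1);print(ang,np.round(q[:2],1))
    ims.append(A)
cv2.imwrite("pics/ov.png",np.hstack(ims))
E
```

```text
0.7 [[119.5 486.6]
 [118.2 506.4]]
0.8 [[121.2 450.7]
 [120.3 472.9]]
0.9 [[122.3 411.3]
 [121.7 435.6]]
```

View pics/ov.png

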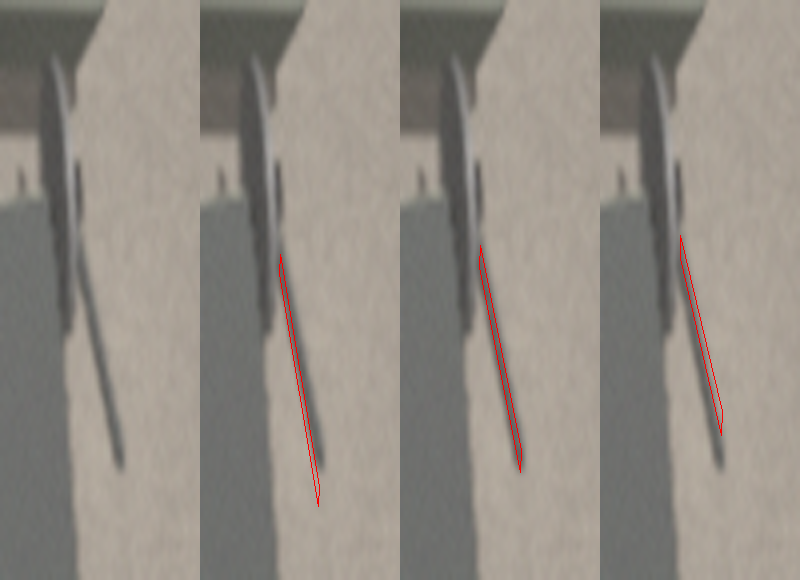

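The model at 0.80 rad matches both tip and slope, while 0.7 and 0.9 clearly don't. The lid is at about 0.753, so it goes up 0.05 more.

>>> step_arm([
  {"travel": [0.003, 0.0005, 0.004], "roll": 0},
  {"travel": [0.006, 0.001, 0.008], "roll": 0},
  {"travel": [0.006, 0.001, 0.008], "roll": 0},
  {"travel": [0.006, 0.001, 0.008], "roll": 0},
  {"travel": [0.006, 0.001, 0.008], "roll": 0},
  {"travel": [0.006, 0.001, 0.008], "roll": 0},
], newtons=35)

```text
time_s: 11.4
tool_pos: [529.9, -118.6, 246.2]
tool_rot: [-3.137, -0.001, 1.696]
wrist_force: [-8.0, -1.4, 4.6]
width: 10.8
gripper_force: 35.0
```

```bash
python3 - <<'E'
from h import *
np.set_printoptions(precision=3,suppress=True)
for n in("scene","top","wrist"):
    c=capture(n);s=get_state();p=s["tool_pos"];print(s["time_s"],p,s["wrist_force"],s["width"],"z:",np.arcsin((p[2]+13.3-108)/210),"x:",np.arccos(((678-p[0])/.991+0)/210))
    if n=="wrist":cv2.imwrite("pics/w4.png",c["img"][:,:,::-1])
    if n=="scene":cv2.imwrite("pics/s4.png",c["img"][:,:,::-1])
E
```

```text
11.45 [ 529.912 -118.604  246.149] [-8.968 -1.972  4.443] 10.84865971663004 z: 0.8055108405941213 x: 0.7790436989879129
11.5 [ 529.916 -118.638  246.157] [-7.589 -2.311  4.642] 11.003621208102938 z: 0.8055669751639013 x: 0.7790690266836161
11.55 [ 529.919 -118.595  246.161] [-8.719 -1.054  4.339] 10.552254602349924 z: 0.8055953999526841 x: 0.7790945312967692
```

View pics/w4.png

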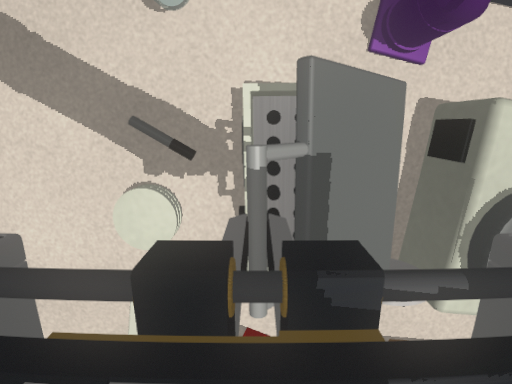

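The bar (column 258, rows 150–315) sits between the pads. The lid is steady at about 0.79–0.81 rad, and the marker and dishes are undisturbed. I'm handing in.

```bash
python3 -c "
from bench import *
print(hand_in())"
```

```text
the job is handed in; nothing more can be done
None
```

I pressed the mist bottle's cap down to its stop and released it with the lid closed; the lid is now held still at about 0.80 rad, in line with the pointer (measured at about 0.80 rad). The job is handed in, but the hand-in returned no verdict.

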